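# Clear down a board-breaking station after a batch

## Robot

A 6-joint arm with a two-finger parallel gripper is mounted at the origin on the work surface. World frame = base frame: x ahead of the robot, y to its left, z up, the work surface at z = 0. Lengths are in m, angles in rad, forces in N, time in s.
With the tool pointing down it reaches from about 0.35 to 0.775 m from the base axis. Payload 7.3 kg.
Tool frame: the origin (TCP) lies between the finger pads; the fingertips stand 14 mm ahead of it and the grasp point (between the pads) lies 5 mm behind it; z points along the fingers, y is the line along which they close (so a half turn about z gives the same grasp; the last joint's range is limited). The gripper opens to 92 mm and grips with 3 to 60 N. Pads are 19 mm wide; open, the fingers measure 130 mm over their backs; the gripper's body (75 mm by 190 mm) begins 47 mm behind the grasp point.
Start: joints at [1.144, 0.342, 1.524, -0, 1.275, -0.146], TCP at [0.145, 0.504, 0.241] pointing down, gripper open.
Joint ranges: [-2.53, 2.53], [-0.77, 2.02], [0.04, 2.7], [-1, 4.14], [0.28, 2.66], [-3.11, 3.11]. Speed limits (rad/s): [2.57, 2.57, 3.14, 3.14, 3.14, 3.14].

## Interface

Orientations are given as [roll, pitch, yaw] about the fixed x, y, z axes, in that order (R = Rz(yaw) Ry(pitch) Rx(roll)).
In Python, from cell import robot, eyes gives the robot as it stands. The module is installed in compiled form; this text tells all that it offers.
- The arm moves only by the shell command python3 -m handwheel 'ROWS' [FORCE]. ROWS is JSON, one flat list of numbers, 5 for each row, row after row: the shift along the world's x, y, z in mm, then the turn about the world's z in rad, then the opening, from 0 (shut) to 1 (fully open). In form: [x, y, z, spin, jaw, x, y, z, spin, jaw, ...]. A call has 1 to 8 rows; each row shifts and turns the commanded pose from where the row before left it; what a row does not reach is not made up. A row lasts 1/10 s, in which the tool goes at most 50 mm and 8.59 degrees, less where a joint would pass 70% of its speed; a pose out of reach is approached as far as the arm can. A call with a gripper value outside its range is refused whole. The fingers move at their own pace and stop on an object; FORCE is the grip in N (left out, the last holds). Time passes only in rows, so rows that do not move let the fingers close. It gives the time, the measured TCP pose, the force, the opening and the grip force at its end, in the units of the state.
- robot.observe(): the state, without advancing time (a new reading comes with each control period).
- eyes.read_camera(name): name is "scene" or "top" or "wrist"; returns (picture, depth): 400x640x3 uint8, blue, green, red; 400x640 float32, m along the optical axis (not along the pixel's ray), 0 where there is no reading.
- eyes.calibration(name): a dict with "fx", "fy", "cx", "cy" (pixels), "world_to_cam" (4x4, takes a point from world to camera coordinates). Camera axes: x right, y down, z forward; pixel columns grow to the right and rows downward; lengths in m; the calibration is good to about 2 mm. A picture is of the moment at which its call begins: read the wrist's pose just before it. calibration takes no time and is no camera call; for the wrist camera it gives the pose at the moment of the call.
- robot.hand_in(): hands the job in; it is judged then, once.
The state is a dict: "time": time; "qpos": joint angles; "qvel": joint speeds; "joint_efforts": joint torques, N m; "tool_pos": TCP position; "tool_rot": TCP orientation; "contact_force": force on the tool from outside, world axes, zero at the start; "torque": the same for the moment, N m; "opening": finger opening in m; "grip_force": force on a finger pad.
Only numpy, scipy, OpenCV 4.12 (cv2) and the standard library are available. Lean on these libraries where they do the work, as an engineer would, in place of code of your own. Each camera call takes 0.05 s, during which the arm holds its last target. There are 200 camera calls.

## Task

Clear down the board-breaking station: take the scraper from its dock, sweep the three snapped-off board strips along the bed and off its open end into the scrap tray (push them with the scraper, not with the fingers), and stand the scraper back in its dock. Only then move the finished module from the steel catch tray into the tote, setting it down gently and upright rather than dropping it. Do not bump the lamp over the bed, and leave everything else on the bench where it is.

Things in the scene. Friction and masses are not known exactly. Their poses are not given: they have to be found in the camera images.
- station: Board-breaking station, fixed. Origin on the bench under the bed's centre; x points away from the robot, y along the bed to the scrap tray, which joins the bed's +y end (y = 100 mm). Bed: aluminium slab 160 (x) x 200 (y) mm, top 50 mm above the bench. Steel rails 6 mm thick along its sides, centred at x = +83 (20 mm above the bed) and -83 mm (10 mm above it): channel 160 mm wide, both ends open.
- bed_top (a point): Centre of the bed's top surface, 50 mm above the bench; axes as the station's.
- scrap_floor (a point): Centre of the floor of the dark steel scrap tray joined to the bed's +y end; axes as the station's. Inside 164 mm (x) x 121 mm (y, from the bed's end to the end wall); floor 44 mm below the bed's top, side walls 50 mm and end wall 70 mm above the bench.
- lamp: White bench lamp, fixed; same origin and axes as the station. Bar 280 mm long (y), x = +12 to +46 mm, underside 249, top 275 mm above the bench: it hangs over the bed, so a gripper pointing straight down has no room; lean it about 30 degrees back towards the robot, in line with the scraper's handle. A flat arm (top 286 mm) leads back to a 16 mm post at x = +110 mm, its foot 44 mm wide.
- dock: Scraper dock, fixed: shallow black tray 162 (x) x 56 (y) x 18 mm, walls and floor 4 mm, on a 40 mm high block (rim 58 mm above the bench), beside the bed's end away from the scrap tray. Origin on the bench under its centre, x along its length.
- dock_floor (a point): Centre of the dock's inner floor, 44 mm above the bench; inside 154 x 48 mm.
- scraper: Scraper, 0.36 kg: aluminium block with white foot, 130 (x) x 26 (y) x 30 mm high. Origin: centre of its underside. Wooden handle, section 24 x 22 mm (22 across y), axis from (39, 0, 24) mm along (-0.5, 0, 0.866), 115 mm long: it rises near the +x end and leans 30 degrees from upright towards -x, to the robot. Starts standing in the dock, along the dock's x.
- scraper_grip (a point): Point on the scraper's handle axis to grip, 78 mm up it: at (0, 0, 91.5) mm in the scraper's frame, right above the block's centre. Close the fingers along the scraper's y.
- tote_floor (a point): Centre of the tote's inner floor, 5 mm above the bench, axes as the tote's: inside 214 (x) x 136 (y) mm.
- tote: Grey plastic tote, fixed, open box 224 (x) x 146 (y) x 60 mm high, walls and floor 5 mm, rim 8 mm wide. Origin under its centre. It stands on one side of the station (left or right varies), empty at the start.
- catch_tray: Steel catch tray, fixed, 220 (x) x 130 (y) x 34 mm high, walls and floor 4 mm, with a sloping delivery chute at its +x end (up to about 92 mm high, from 110 mm in x). Origin under its centre. On the other side of the station from the tote. Holds the module.
- offcut0: Snapped-off board strip (green fibreglass, about 18 g), loose on the bed: 66 (x) x 16 (y) x 8 mm. Origin: centre of its underside; it lies roughly along the bed's length.
- offcut1: Snapped-off board strip (green fibreglass, about 18 g), loose on the bed: 72 (x) x 16 (y) x 8 mm. Origin: centre of its underside; it lies roughly along the bed's length.
- offcut2: Snapped-off board strip (green fibreglass, about 18 g), loose on the bed: 80 (x) x 16 (y) x 8 mm. Origin: centre of its underside; it lies roughly along the bed's length.
- module: Finished module (black case with a green board and white connectors on top), about 0.16 kg, 32 (x) x 90 (y) x 50 mm high (connectors to 57 mm). Origin: centre of its underside. Stands somewhere along the catch tray, across it; grip across its 32 mm.
- flux: Bystander, not to be moved: amber flux bottle, 42 mm diameter, 85 mm high; origin on its underside.
- solder_reel: Bystander, not to be moved: solder reel on a dark stand, 90 x 75 x 75 mm; origin on its underside.
- tip_tin: Bystander, not to be moved: round brass tin, 64 mm diameter, 35 mm high; origin on its underside.
- screwdriver: Bystander, not to be moved: screwdriver, 170 mm long, lying; origin on its underside.
- jar: Bystander, not to be moved: white jar, 60 mm diameter, 70 mm high; origin on its underside.
- cutters: Bystander, not to be moved: side cutters with grey grips, 100 mm long, lying; origin on its underside.

How it is judged:
On the way, in this order (a step that is already met when the one before it is completed fails the run):
1. the scraper is lifted out of its dock (z of scraper in the frame of dock_floor above 0.015 m and contact force between the fingers and scraper above 1 N), for 0.1 s.
2. all three strips are in the scrap tray while the scraper is still held (x of offcut0 in the frame of scrap_floor between -0.085 and 0.085 m and y of offcut0 in the frame of scrap_floor between -0.062 and 0.062 m and z of each of offcut0, offcut1, offcut2 in the frame of scrap_floor below 0.04 m and x of offcut1 in the frame of scrap_floor between -0.085 and 0.085 m and y of offcut1 in the frame of scrap_floor between -0.062 and 0.062 m and x of offcut2 in the frame of scrap_floor between -0.085 and 0.085 m and y of offcut2 in the frame of scrap_floor between -0.062 and 0.062 m and contact force between the fingers and scraper above 1 N), for 0.1 s.
3. the scraper stands in its dock again, let go (x of scraper in the frame of dock_floor between -0.016 and 0.016 m and y of scraper in the frame of dock_floor between -0.014 and 0.014 m and z of scraper in the frame of dock_floor below 0.006 m and angle between scraper's own z axis and vertical below 0.12 rad and contact force between the fingers and scraper below 0.2 N), for 0.2 s.
4. the module stands upright in the tote, let go (x of module in the frame of tote_floor between -0.1 and 0.1 m and y of module in the frame of tote_floor between -0.07 and 0.07 m and z of module in the frame of tote_floor below 0.008 m and angle between module's own z axis and vertical below 0.15 rad and contact force between the fingers and module below 0.2 N), for 0.2 s.
At the end, for the whole second after the job is handed in: All three strips lie in the scrap tray (centres inside its walls and below the bed's top), the scraper stands upright flat on the dock's floor inside its walls, the module stands upright (within 8 degrees) on the tote's floor; all is let go and at rest (all of step 3 and all of step 4 and x of offcut0 in the frame of scrap_floor between -0.085 and 0.085 m and y of offcut0 in the frame of scrap_floor between -0.062 and 0.062 m and z of each of offcut0, offcut1, offcut2 in the frame of scrap_floor below 0.04 m and x of offcut1 in the frame of scrap_floor between -0.085 and 0.085 m and y of offcut1 in the frame of scrap_floor between -0.062 and 0.062 m and x of offcut2 in the frame of scrap_floor between -0.085 and 0.085 m and y of offcut2 in the frame of scrap_floor between -0.062 and 0.062 m and linear speed of each of offcut0, offcut1, offcut2, module, scraper below 0.02 m/s); the robot touches nothing.
It fails at once if the lamp is struck (over 3 N) (contact force between lamp and anything else above 3 N).
It fails at once if a strip is pushed or taken with the fingers (contact force between the fingers and offcut0 above 1 N or contact force between the fingers and offcut1 above 1 N or contact force between the fingers and offcut2 above 1 N).
It fails at once if the module is moved before the scraper is back in the dock (distance of module from where it was at the start of the episode above 0.06 m and z of scraper in the frame of dock_floor above 0.015 m).
It fails at once if the module is dropped into the tote (faster than 0.65 m/s within 30 mm of its floor) ((x of module in the frame of tote_floor between -0.1 and 0.1 m and y of module in the frame of tote_floor between -0.07 and 0.07 m and z of module in the frame of tote_floor below 0.03 m and linear speed of module above 0.65 m/s)).
It fails at once if a bystander is moved more than 30 mm (distance of any of flux, solder_reel, tip_tin, screwdriver, jar, cutters from where it was at the start of the episode above 0.03 m).
It also fails if it takes over 72 s, if anything falls off the work surface, if the arm or the gripper's body presses on something with over 40 N, if the wrist force passes 120 N, or if a joint passes its speed limit or range.

## Working session

There is one attempt and no reset: what is moved stays moved. The work goes in short steps, Python scripts to look and compute and a shell command to move; the robot and the scene stay as the last step left them, time stands still between calls to the robot, and variables do not carry over. Pictures are saved under pics/ and viewed, at most 12 in all, crops included, and the job is handed in when it is done.

```bash
mkdir -p pics; cat > h.py <<'E'
import numpy as np, cv2
from cell import robot, eyes
def shot(n,f):
    c=eyes.calibration(n); im,d=eyes.read_camera(n); cv2.imwrite(f'pics/{f}.png',im); np.savez(f'{f}.npz',im=im,d=d,T=c['world_to_cam'],k=[c['fx'],c['fy'],c['cx'],c['cy']]); return im
def cloud(f):
    z=np.load(f+'.npz'); d=z['d']; fx,fy,cx,cy=z['k']; v,u=np.mgrid[:400,:640]
    p=np.stack([(u-cx)/fx*d,(v-cy)/fy*d,d],-1); T=np.linalg.inv(z['T']); w=p@T[:3,:3].T+T[:3,3]; w[d==0]=np.nan; return w,z['im']
def ray(f,u,v,h):
    z=np.load(f+'.npz'); fx,fy,cx,cy=z['k']; T=np.linalg.inv(z['T']); r=T[:3,:3]@[(u-cx)/fx,(v-cy)/fy,1]; o=T[:3,3]; return o+r*(h-o[2])/r[2]
E
python3 -c "
from h import *
s=robot.observe();print({k:np.round(v,3) for k,v in s.items()})
shot('top','top0');shot('scene','scene0')
for f in('top0','scene0'):
  T=np.linalg.inv(np.load(f+'.npz')['T']);print(T.round(2))
"
```

```text
{'time': np.float64(0.0), 'qpos': array([ 1.144,  0.343,  1.525,  0.   ,  1.275, -0.146]), 'qvel': array([-0.002, -0.001,  0.001,  0.   ,  0.   , -0.001]), 'joint_efforts': array([ -0.   , -43.124, -24.422,   0.072,   0.056,  -0.   ]), 'tool_pos': array([0.145, 0.504, 0.24 ]), 'tool_rot': array([-3.14 , -0.   ,  2.861]), 'contact_force': array([-0.143,  0.002,  0.8  ]), 'torque': array([-0.027, -0.019, -0.024]), 'grip_force': np.float64(0.0), 'opening': np.float64(0.092)}
[[ 0.02 -0.98  0.19  0.25]
 [-1.   -0.02 -0.01 -0.01]
 [ 0.01 -0.19 -0.98  1.34]
 [ 0.    0.    0.    1.  ]]
[[-0.7   0.51 -0.5   1.06]
 [ 0.71  0.5  -0.49  0.54]
 [ 0.   -0.7  -0.72  0.93]
 [ 0.    0.    0.    1.  ]]
```

View pics/top0.png

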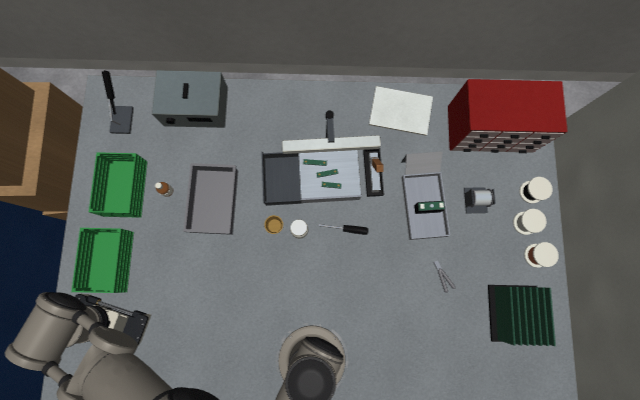

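View pics/scene0.png

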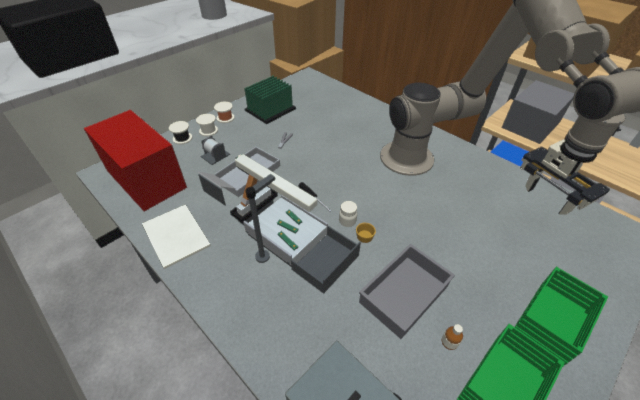

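```bash
python3 -c "
from h import *
im=cv2.imread('pics/top0.png')[130:245,255:450];cv2.imwrite('pics/c1.png',cv2.resize(im,None,fx=4,fy=4,interpolation=cv2.INTER_CUBIC))
w,im=cloud('top0')
def a(u,v):print((u,v),(w[v,u]*1000).round())
for p in [(330,180),(280,180),(374,170),(378,165),(331,145),(285,145),(378,142),(430,207),(426,225),(212,200),(299,228),(274,225),(315,162),(327,173),(331,185),(365,228),(330,115)]:a(*p)
"
```

```text
(330, 180) [582. -49.  50.]
(280, 180) [nan nan nan]
(374, 170) [ 613. -194.   76.]
(378, 165) [ 602. -192.  171.]
(331, 145) [627. -44. 272.]
(285, 145) [625.  87. 270.]
(378, 142) [ 638. -176.  277.]
(430, 207) [ 496. -381.   59.]
(426, 225) [ 443. -382.    2.]
(212, 200) [513. 355.   2.]
(299, 228) [415.  49.  69.]
(274, 225) [431. 137.   7.]
(315, 162) [643.   3.  53.]
(327, 173) [606. -39.  49.]
(331, 185) [562. -52.  61.]
(365, 228) [ 425. -170.   25.]
(330, 115) [711. -39. 288.]
```

View pics/c1.png

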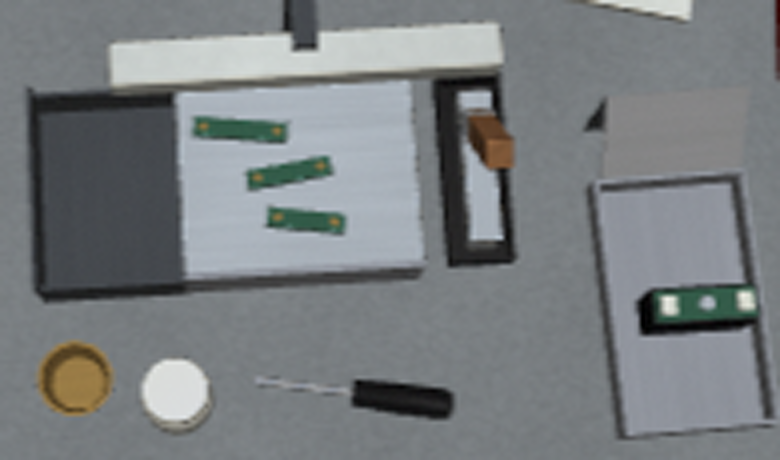

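```bash
python3 -c "
from h import *
def R(x,y,h):
    p=ray('top0',255+x/4-.375,130+y/4-.375,h)*1000; return p[:2].round(1)
for n,h,ps in [('lamp',275,[(110,45),(110,84),(500,24),(502,64)]),('dockrim',58,[(433,80),(500,75),(515,260),(447,265)]),('bedtop',50,[(175,92),(184,278),(425,268),(411,80)]),('trayleft',70,[(30,90),(40,292)]),('catch rim',34,[(590,183),(742,174),(780,422),(620,437)]),('module top',50,[(648,292),(752,286),(757,318),(650,325)]),('blockends',74,[(457,93),(490,92),(503,240),(470,243)])]:
  print(n,[R(x,y,h/1000).tolist() for x,y in ps])
for n,q in [('o_a',[(194,116),(287,122),(287,142),(195,135)]),('o_b',[(246,170),(328,155),(333,172),(250,189)]),('o_c',[(268,206),(346,213),(344,234),(266,226)])]:
  P=np.array([R(x,y,.058) for x,y in q]);print(n,P.tolist(),P.mean(0),np.linalg.norm(P[1]-P[0]))
w,im=cloud('top0')
print('rim tote',[(ray('top0',u,v,.06)*1000).round(1)[:2].tolist() for u,v in [(192,166),(237,166),(233,234),(186,233)]])
p=w.reshape(-1,3)*1000
m=(abs(p[:,0]-590)<100)&(abs(p[:,1]+195)<45)&(p[:,2]>90)&(p[:,2]<230)
q=p[m];c=im.reshape(-1,3)[m]
i=np.argsort(q[:,2]);print(np.c_[q[i],c[i]].round()[::max(1,len(q)//50)])
"
```

```text
lamp [[635.3, 95.1], [606.4, 94.0], [657.9, -181.5], [628.1, -182.7]]
dockrim [[689.1, -158.8], [694.9, -215.9], [534.2, -227.3], [528.6, -170.7]]
bedtop [[675.6, 60.3], [514.0, 47.7], [527.3, -153.3], [691.3, -140.9]]
trayleft [[667.8, 180.8], [495.5, 164.2]]
catch rim [[608.4, -296.2], [619.6, -426.8], [406.7, -451.0], [391.2, -317.3]]
module top [[511.3, -339.5], [518.4, -426.7], [491.3, -429.9], [483.3, -340.5]]
blockends [[672.7, -177.1], [674.3, -204.8], [547.3, -214.8], [544.1, -187.6]]
o_a [[652.2, 43.2], [648.9, -35.5], [631.4, -35.8], [635.6, 41.9]] [642.025   3.45 ] 78.76915640020528
o_b [[606.1, -1.8], [620.9, -70.5], [606.2, -74.9], [589.8, -5.6]] [605.75 -38.2 ] 70.27609835498836
o_c [[575.5, -20.9], [571.0, -86.2], [553.0, -84.8], [558.3, -19.6]] [564.45  -52.875] 65.45486994869061
rim tote [[616.7, 414.6], [620.4, 264.1], [391.3, 263.1], [391.1, 415.5]]
[[ 639. -185.   91.   44.   55.   67.]
 [ 649. -195.   94.  100.  106.  113.]
 [ 648. -188.   96.   96.  103.  110.]
 [ 648. -198.   97.  100.  107.  116.]
 [ 648. -204.   98.   91.   95.  101.]
 [ 647. -200.  100.   9
[... 1617 characters left out ...]
 588. -206.  166.   58.   84.  118.]
 [ 594. -209.  166.   96.  106.  119.]
 [ 588. -202.  167.   53.   83.  121.]
 [ 600. -199.  167.   52.   83.  120.]
 [ 597. -208.  168.   98.  107.  121.]
 [ 597. -193.  168.   54.   85.  122.]
 [ 607. -202.  168.   38.   59.   89.]
 [ 606. -199.  169.   37.   59.   89.]
 [ 593. -205.  169.   63.   90.  125.]
 [ 606. -205.  169.   56.   70.   92.]
 [ 596. -199.  169.   54.   85.  122.]
 [ 603. -199.  170.   57.   88.  125.]
 [ 599. -196.  170.   55.   85.  125.]
 [ 605. -189.  171.   44.   67.   99.]
 [ 599. -192.  171.   58.   89.  128.]
 [ 602. -208.  172.   97.  106.  119.]
 [ 599. -201.  173.   56.   86.  122.]
 [ 598. -189.  175.   58.   90.  130.]]
```

```bash
python3 -c "
from h import *
for f in('scene0','top0'):
  w,im=cloud(f); p=w.reshape(-1,3)*1000; p=p[~np.isnan(p[:,0])]-[145,504,240]
  a=2.861; x=p[:,0]*np.cos(a)+p[:,1]*np.sin(a); y=-p[:,0]*np.sin(a)+p[:,1]*np.cos(a)
  for z in range(-20,320,20):
    m=(np.hypot(x,y)<170)&(p[:,2]>=z)&(p[:,2]<z+20)
    if m.sum()>3: print(f,z,m.sum(),'x',x[m].min().round(),x[m].max().round(),'y',y[m].min().round(),y[m].max().round())
"
python3 -m handwheel '[10,-10,50,0.1,1, 30,-20,30,0.14,1, 40,-25,15,0.14,1, 42,-26,10,0.14,1, 42,-26,5,0.06,1, 42,-26,0,0,1, 42,-26,0,0,1, 42,-26,0,0,1]'
```

```text
scene0 -20 51 x -15.0 7.0 y -64.0 60.0
scene0 0 123 x -16.0 8.0 y -65.0 63.0
scene0 20 112 x -16.0 7.0 y -66.0 65.0
scene0 40 93 x -40.0 33.0 y -88.0 85.0
scene0 60 570 x -40.0 32.0 y -94.0 91.0
scene0 80 1141 x -43.0 36.0 y -96.0 94.0
scene0 100 279 x -29.0 24.0 y -19.0 50.0
scene0 120 162 x -26.0 21.0 y -18.0 49.0
scene0 140 346 x -43.0 20.0 y -39.0 49.0
scene0 160 239 x -41.0 15.0 y -40.0 35.0
scene0 180 348 x -43.0 19.0 y -41.0 36.0
scene0 200 339 x -42.0 24.0 y -40.0 32.0
scene0 220 370 x -41.0 34.0 y -39.0 32.0
scene0 240 245 x -58.0 7.0 y -42.0 28.0
scene0 260 375 x -70.0 40.0 y -45.0 41.0
scene0 280 506 x -75.0 34.0 y -47.0 50.0
scene0 300 957 x -77.0 67.0 y -46.0 165.0
top0 0 4 x -12.0 -9.0 y -54.0 -46.0
top0 40 41 x -36.0 34.0 y -81.0 91.0
top0 60 267 x -37.0 34.0 y -84.0 95.0
top0 80 640 x -37.0 35.0 y -95.0 98.0
top0 100 67 x -25.0 12.0 y -2.0 52.0
top0 120 57 x -30.0 6.0 y 20.0 54.0
top0 140 258 x -38.0 -0.0 y -13.0 53.0
top0 160 51 x -39.0 -2.0 y -5.0 37.0
top0 180 105 x -40.0 31.0 y -12.0 40.0
top0 200 87 x -38.0 33.0 y 7.0 37.0
top0 220 62 x -33.0 31.0 y 19.0 39.0
top0 240 48 x -11.0 29.0 y 29.0 42.0
top0 260 151 x -59.0 49.0 y 24.0 44.0
top0 280 157 x -71.0 55.0 y -28.0 54.0
top0 300 529 x -71.0 71.0 y -34.0 166.0
time: 0.9
tool_pos: [0.4307, 0.3224, 0.3469]
tool_rot: [3.141, -0.0, -2.862]
contact_force: [0.1, 0.7, -0.3]
opening: 0.0919
grip_force: 0.0
```

```bash
python3 -m handwheel '[45,-14,0,0,1, 45,-14,0,0,1, 45,-14,0,0,1, 45,-14,0,0,1, 45,-14,0,0,1, 45,-14,0,0,1, 40,8,0,0,1, 30,10,0,0,1]'; python3 -c "
from h import *
print(robot.observe()['qpos'].round(3))"
```

```text
time: 1.7
tool_pos: [0.7438, 0.2494, 0.3418]
tool_rot: [3.141, 0.008, -2.864]
contact_force: [72.9, 20.9, 76.0]
opening: 0.0915
grip_force: 0.0
[ 2.260e-01  1.005e+00  3.600e-02  1.000e-03  2.093e+00 -1.622e+00]
```

```bash
python3 -m handwheel '[-30,-2,0,0,1, -45,-5,0,0,1, -45,-10,0,-0.05,1, -40,-25,0,-0.05,1, -29,-40,0,-0.05,1, 0,-50,0,-0.05,1, 0,-50,0,0,1, 0,-50,0,0,1]' && python3 -m handwheel '[0,-50,0,0,1, 0,-50,0,0,1, 0,-50,0,0,1, 0,-50,-10,0,1, 0,-15,-20,0,1, 0,0,0,0,1, 0,0,0,0,1]'; python3 -c "
from h import *
s=robot.observe();print(s['qpos'].round(3),s['tool_pos'],s['tool_rot'])
shot('wrist','w1');shot('top','top1');print(np.linalg.inv(np.load('w1.npz')['T']).round(3))"
```

```text
time: 2.5
tool_pos: [0.5911, 0.023, 0.3464]
tool_rot: [3.141, 0.009, -3.054]
contact_force: [0.2, -0.3, 0.7]
opening: 0.0915
grip_force: 0.0
time: 3.2
tool_pos: [0.5918, -0.1892, 0.3162]
tool_rot: [3.14, 0.008, -3.055]
contact_force: [0.2, -0.0, 0.2]
opening: 0.0917
grip_force: 0.0
[-0.436  0.484  1.099  0.006  1.553 -2.093] [ 0.59175011 -0.18917203  0.31622227] [ 3.13966629  0.00845074 -3.05529737]
[[-0.087  0.95   0.302  0.51 ]
 [ 0.996  0.082  0.027 -0.197]
 [ 0.001  0.303 -0.953  0.459]
 [ 0.     0.     0.     1.   ]]
```

View pics/w1.png

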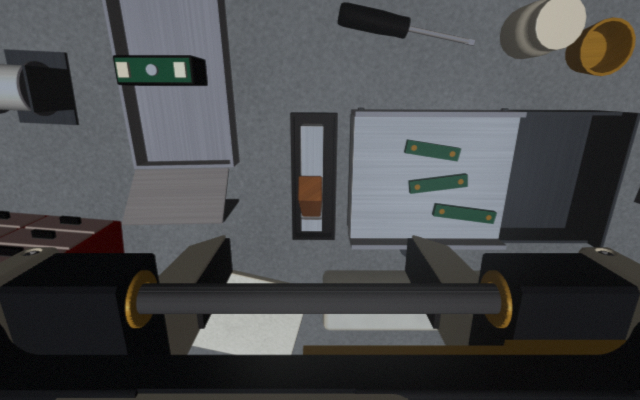

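```bash
python3 -c "
from h import *
def R(u,v,h): return (ray('w1',u,v,h/1000)*1000)[:2].round(1).tolist()
print('dock',[R(u,v,58) for u,v in [(291,113),(338,113),(336,240),(292,240)]])
print('bed',[R(u,v,50) for u,v in [(352,115),(520,118)]],'rail',[R(u,v,60) for u,v in [(352,111),(525,113)]])
print('block',[R(u,v,74) for u,v in [(301,126),(323,126),(322,231),(301,231)]])
w,im=cloud('w1');p=w*1000
for v in range(120,236,4): print(v,p[v,311].round(),im[v,311])
for u in range(294,330,2): print(u,p[184,u].round(),p[195,u].round(),p[140,u].round())
" ; python3 - <<'E'
import cv2
im=cv2.imread('pics/w1.png')[100:250,280:480]
cv2.imwrite('pics/c2.png',cv2.resize(im,None,fx=4,fy=4,interpolation=cv2.INTER_CUBIC))
E
```

```text
dock [[536.7, -226.8], [531.9, -171.9], [694.1, -157.5], [699.1, -215.4]]
bed [[533.2, -154.4], [519.2, 47.2]] rail [[528.1, -156.0], [512.9, 45.5]]
block [[549.0, -213.4], [546.8, -188.4], [676.0, -177.9], [678.3, -204.2]]
120 [ 544. -203.   45.] [44 42 42]
124 [ 547. -202.   57.] [62 62 61]
128 [ 550. -202.   74.] [158 147 141]
132 [ 555. -202.   73.] [160 150 142]
136 [ 559. -201.   76.] [157 149 141]
140 [ 564. -201.   75.] [158 147 142]
144 [ 569. -200.   73.] [157 147 140]
148 [ 573. -200.   75.] [158 148 141]
152 [ 578. -200.   74.] [158 148 140]
156 [ 583. -199.   73.] [159 149 143]
160 [ 587. -199.   74.] [159 148 141]
164 [ 592. -199.   75.] [158 148 141]
168 [ 597. -198.   74.] [158 147 141]
172 [ 601. -198.   74.] [160 149 143]
176 [ 584. -197.  162.] [61 72 92]
180 [ 588. -197.  165.] [ 42  69 108]
184 [ 591. -197.  166.] [ 40  67 107]
188 [ 594. -196.  168.] [ 41  66 104]
192 [ 598. -196.  169.] [ 40  65 102]
196 [ 600. -196.  173.] [ 41  68 106]
200 [ 604. -196.  172.] [ 41  63 100]
204 [ 613. -195.  159.] [33 50 76]
208 [ 624. -195.  138.] [35 50 76]
212 [ 635. -194. 
[... 653 characters left out ...]
 [ 591. -200.  167.] [ 600. -199.  171.] [ 564. -204.   73.]
310 [ 591. -198.  166.] [ 600. -197.  170.] [ 564. -202.   72.]
312 [ 591. -196.  166.] [ 600. -195.  172.] [ 564. -200.   73.]
314 [ 591. -194.  166.] [ 600. -193.  170.] [ 564. -197.   73.]
316 [ 591. -192.  166.] [ 600. -191.  171.] [ 563. -195.   74.]
318 [ 591. -190.  165.] [ 599. -190.  171.] [ 563. -193.   75.]
320 [ 590. -189.  166.] [ 600. -188.  169.] [ 563. -190.   73.]
322 [ 615. -183.   73.] [ 630. -182.   72.] [ 563. -188.   73.]
324 [ 623. -180.   44.] [ 638. -178.   44.] [ 566. -185.   45.]
326 [ 623. -177.   44.] [ 637. -176.   44.] [ 566. -182.   45.]
328 [ 623. -175.   44.] [ 638. -173.   43.] [ 566. -180.   45.]
```

View pics/c2.png

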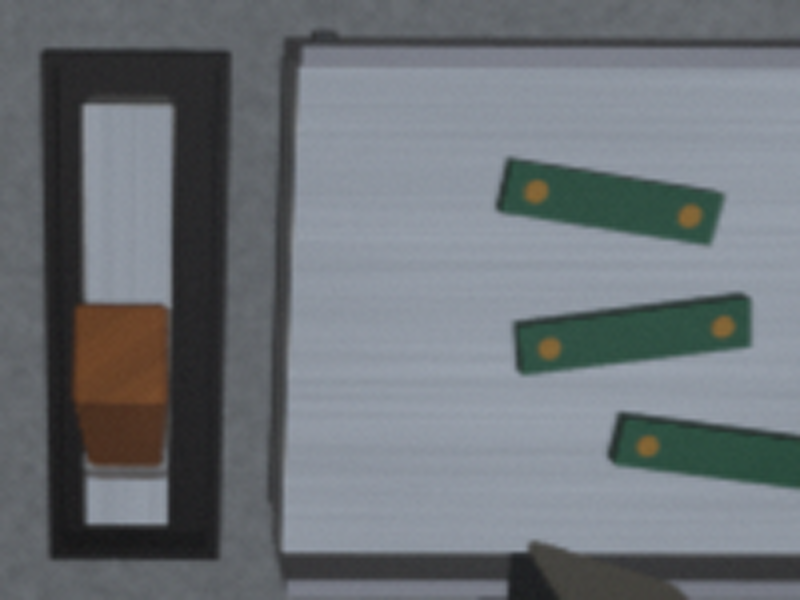

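```bash
python3 -m handwheel '[-34,-10,0,-0.01,1, 0,0,0,0,1, 0,0,-45,0,1, 0,0,-45,0,1, 0,0,-45,0,1, 0,0,-30,0,1, 0,0,-10,0,1, 0,0,0,0,1]' 60
```

```text
time: 4.1
tool_pos: [0.5583, -0.1987, 0.1414]
tool_rot: [3.14, 0.009, -3.064]
contact_force: [0.6, 0.6, 0.6]
opening: 0.0922
grip_force: 0.0
```

```bash
python3 -m handwheel '[16,1,0,0,1, 12,0,0,0,1, 4,0,0,0,1, 0,0,0,0,1, 0,0,0,0,0.3, 0,0,0,0,0.1, 0,0,0,0,0.1, 0,0,0,0,0.1]' 60; python3 -m handwheel '[0,0,0,0,0.1]'; python3 -c "
from h import *
shot('scene','s1');shot('wrist','w2')
im=cv2.imread('pics/s1.png')[110:270,160:360]
a=cv2.resize(im,None,fx=2.5,fy=2.5)
b=cv2.imread('pics/w2.png')[100:300,150:470]
b=cv2.resize(b,(500,312));c=np.zeros((400,800,3),np.uint8);c=np.vstack([a,b[:200]]) if 0 else a
cv2.imwrite('pics/c3.png',c)"
```

```text
time: 4.9
tool_pos: [0.5897, -0.1987, 0.1417]
tool_rot: [3.141, 0.01, -3.065]
contact_force: [0.4, 0.7, 0.3]
opening: 0.0644
grip_force: 0.0
time: 5.0
tool_pos: [0.5898, -0.1987, 0.1416]
tool_rot: [3.141, 0.01, -3.065]
contact_force: [0.9, -0.2, -0.6]
opening: 0.0562
grip_force: 0.0
```

View pics/c3.png

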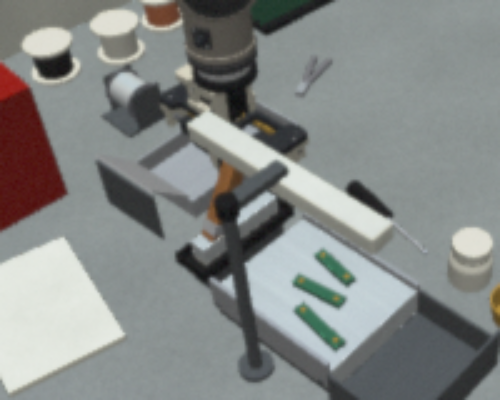

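```bash
python3 -m handwheel '[0,0,0,0,0, 0,0,0,0,0, 0,0,0,0,0, 0,0,0,0,0, 0,0,0,0,0, 0,0,0,0,0]' 60
```

```text
time: 5.7
tool_pos: [0.5899, -0.1986, 0.1416]
tool_rot: [3.141, 0.01, -3.065]
contact_force: [-0.1, 0.4, -0.2]
opening: 0.0214
grip_force: 60.0
```

```bash
python3 -m handwheel '[-4,0,0,0,0, -3,-1,0,0,0, 0,0,3,0,0, 0,0,5,0,0, 0,0,8,0,0, -3,0,10,0,0, -3,0,8,0,0, 0,0,0,0,0]' 60; python3 -c "
from h import *
shot('wrist','w3')
im=cv2.imread('pics/w3.png')[100:400,150:550];cv2.imwrite('pics/c4.png',cv2.resize(im,None,fx=2,fy=2))
w,im=cloud('w3');p=w*1000
for v in range(100,300,8): print(v,p[v,312].round(),p[v,300].round())
"
```

```text
time: 6.5
tool_pos: [0.5772, -0.1999, 0.1776]
tool_rot: [-3.141, 0.012, -3.065]
contact_force: [-0.2, 0.1, -4.0]
opening: 0.0215
grip_force: 60.0
100 [ 504. -213.    0.] [ 505. -224.   -0.]
108 [ 511. -212.   -0.] [ 512. -223.   -0.]
116 [ 518. -212.    0.] [ 519. -223.   -1.]
124 [ 526. -211.    0.] [ 527. -222.    1.]
132 [ 533. -211.    0.] [ 534. -222.   -2.]
140 [ 535. -210.   44.] [ 536. -220.   43.]
148 [ 535. -209.   81.] [ 542. -219.   43.]
156 [ 536. -208.  109.] [ 536. -216.  110.]
164 [ 541. -208.  109.] [ 541. -216.  109.]
172 [ 546. -208.  110.] [ 547. -215.  110.]
180 [ 551. -207.  110.] [ 552. -215.  109.]
188 [ 557. -207.  109.] [ 557. -215.  110.]
196 [ 562. -206.  110.] [ 563. -214.  110.]
204 [ 568. -206.  110.] [ 591. -216.   44.]
212 [ 574. -206.  110.] [ 599. -216.   43.]
220 [ 579. -205.  110.] [ 606. -215.   44.]
228 [ 585. -205.  110.] [ 614. -215.   45.]
236 [ 591. -204.  110.] [ 622. -214.   45.]
244 [ 597. -204.  109.] [ 630. -214.   44.]
252 [ 604. -203.  109.] [ 638. -213.   45.]
260 [ 610. -203.  110.] [ 646. -213.   44.]
268 [ 616. -203.  109.] [ 655. -212.   43.]
276 [ 596. -203.  153.] [ 664. -212.   43.]
284 [ 545. -205.  242.] [ 545. -208.  242.]
292 [ 546. -205.  245.] [ 546. -208.  245.]
```

View pics/c4.png

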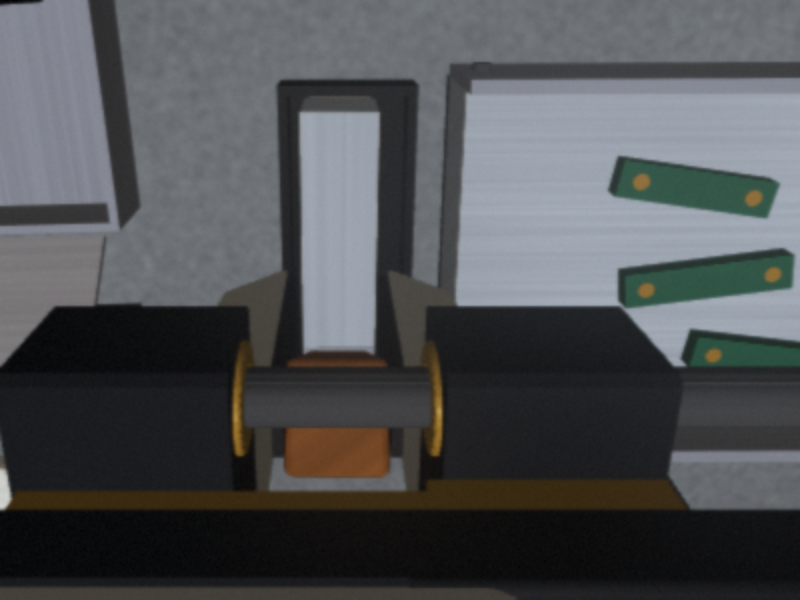

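```bash
python3 -m handwheel '[0,20,0,0,0, 0,30,0,0,0, 0,26,0,0,0, 0,6,0,0,0, 0,0,-10,0,0, 0,0,-12,0,0, 0,0,-4,0,0, 0,0,0,0,0]' 60; python3 -c "
from h import *
shot('wrist','w4')
im=cv2.imread('pics/w4.png');cv2.imwrite('pics/c5.png',im)
w,im=cloud('w4');p=w*1000
for v in range(100,290,12): print(v,p[v,312].round(),p[v,340].round())
"
```

```text
time: 7.35
tool_pos: [0.5764, -0.1185, 0.1485]
tool_rot: [3.141, 0.008, -3.066]
contact_force: [0.2, 0.4, -3.8]
opening: 0.022
grip_force: 60.0
100 [ 502. -130.   -1.] [ 500. -107.   -1.]
112 [ 512. -130.   -0.] [ 510. -106.   -1.]
124 [ 522. -129.   -0.] [ 520. -105.    0.]
136 [ 525. -128.   52.] [ 524. -108.   52.]
148 [ 534. -127.   53.] [ 533. -107.   50.]
160 [ 537. -127.   81.] [ 541. -106.   50.]
172 [ 545. -126.   81.] [ 550. -105.   50.]
184 [ 553. -125.   80.] [ 560. -104.   50.]
196 [ 561. -125.   81.] [ 569. -103.   49.]
208 [ 569. -124.   81.] [ 579. -103.   50.]
220 [ 578. -124.   80.] [ 588. -102.   51.]
232 [ 587. -123.   81.] [ 599. -101.   50.]
244 [ 596. -122.   81.] [ 566. -109.  141.]
256 [ 605. -122.   81.] [ 572. -109.  142.]
268 [ 614. -121.   81.] [ 577. -109.  145.]
280 [ 571. -123.  168.] [ 569. -111.  169.]
```

View pics/c5.png

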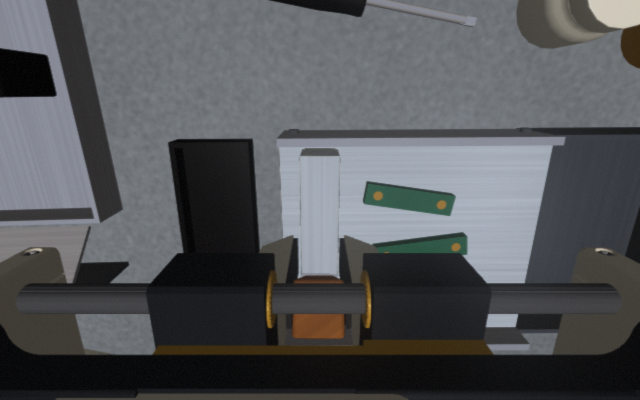

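```bash
python3 -m handwheel '[-1,10,0,0,0, -1,12,0,0,0, -1,12,0,0,0, -1,12,0,0,0, -1,12,0,0,0, -1,12,0,0,0, 0,12,0,0,0, -1,12,0,0,0]' 60;  python3 -m handwheel '[-1,12,0,0,0, -1,12,0,0,0, -1,12,0,0,0, -1,12,0,0,0, -1,12,0,0,0, -1,12,0,0,0, 0,4,0,0,0, 0,0,0,0,0]' 60; python3 -c "
from h import *
shot('wrist','w5');shot('top','top2')
a=cv2.imread('pics/top2.png')[130:230,240:400];b=cv2.imread('pics/w5.png')
cv2.imwrite('pics/c6.png',np.vstack([cv2.resize(a,(480,300)),cv2.resize(b,(480,300))]))"
```

```text
time: 8.2
tool_pos: [0.57, -0.0225, 0.1497]
tool_rot: [3.141, 0.01, -3.065]
contact_force: [-0.6, -0.5, -4.1]
opening: 0.0217
grip_force: 60.0
time: 9.0
tool_pos: [0.5639, 0.0531, 0.1496]
tool_rot: [3.141, 0.01, -3.064]
contact_force: [-0.6, -0.8, -3.4]
opening: 0.0214
grip_force: 60.0
```

View pics/c6.png

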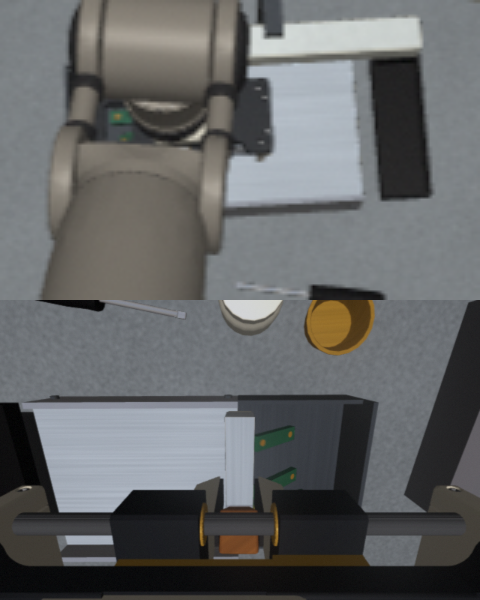

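```bash
python3 -c "
from h import *
shot('scene','s2')
for f in('s2','top2','w5'):
  w,im=cloud(f);p=w*1000;i=im.astype(int);m=(i[...,1]>i[...,2]+20)&(i[...,1]>i[...,0]+10)&(abs(p[...,0]-600)<110)&(abs(p[...,1])<200)
  n,l,st,c=cv2.connectedComponentsWithStats(m.astype(np.uint8))
  for k in range(1,n):
    if st[k,4]>4:
      q=p[l==k];print(f,st[k,4],np.nanmean(q,0).round(),np.nanmin(q,0).round(),np.nanmax(q,0).round())
"
```

```text
s2 101 [551.  84.  19.] [532.  49.   3.] [561. 117.  29.]
s2 112 [604.  98.  36.] [573.  53.  11.] [615. 126.  61.]
s2 128 [634. 100.  13.] [623.  60.   5.] [644. 139.  18.]
top2 21 [628. 124.  14.] [622. 113.   8.] [635. 135.  17.]
top2 6 [606. 117.  15.] [604. 112.   5.] [611. 123.  23.]
w5 838 [550.  89.  36.] [540.  67.   5.] [573. 115.  58.]
w5 338 [599. 109.  27.] [591.  91.  12.] [608. 125.  46.]
```

```bash
python3 -m handwheel '[0,0,12,0,0, 0,0,22,0,0, 2,-30,0,0,0, 3,-45,0,0,0, 3,-45,0,0,0, 3,-45,0,0,0, 3,-45,0,0,0, 3,-30,0,0,0]' 60;  python3 -m handwheel '[2,-10,0,0,0, 1,-2,0,0,0, 0,0,0,0,0]' 60; python3 -c "
from h import *
shot('scene','s3');shot('wrist','w6')
for f in('s3','w6'):
  w,im=cloud(f);p=w*1000;i=im.astype(int);m=(i[...,1]>i[...,2]+20)&(i[...,1]>i[...,0]+10)&(abs(p[...,0]-600)<110)&(abs(p[...,1])<200)
  n,l,st,c=cv2.connectedComponentsWithStats(m.astype(np.uint8))
  for k in range(1,n):
    if st[k,4]>4:
      q=p[l==k];print(f,st[k,4],np.nanmean(q,0).round(),np.nanmin(q,0).round(),np.nanmax(q,0).round())
w,im=cloud('w6');p=w*1000
for u in range(290,345,2): print(u,p[200,u].round(),p[170,u].round())
for v in range(136,180,4):print(v,p[v,312].round(),p[v,296].round())
"
```

```text
time: 9.95
tool_pos: [0.5807, -0.1914, 0.1847]
tool_rot: [-3.141, 0.011, -3.067]
contact_force: [0.8, -0.2, -3.6]
opening: 0.0215
grip_force: 60.0
time: 10.25
tool_pos: [0.5839, -0.199, 0.1839]
tool_rot: [3.14, 0.01, -3.065]
contact_force: [-0.2, 1.9, -3.6]
opening: 0.0213
grip_force: 60.0
s3 100 [553.  86.  13.] [541.  50.   8.] [563. 118.  18.]
s3 111 [602.  93.  13.] [591.  56.   7.] [611. 128.  17.]
s3 127 [634. 100.  13.] [623.  59.   7.] [644. 139.  17.]
w6 387 [549.  95.  14.] [541.  82.  12.] [557. 111.  15.]
w6 512 [598. 105.  14.] [590.  86.  12.] [607. 127.  16.]
w6 470 [628. 114.  15.] [ 540. -116.   12.] [637. 138. 240.]
290 [ 592. -223.   58.] [ 566. -224.   58.]
292 [ 592. -221.   58.] [ 566. -223.   57.]
294 [ 593. -220.   53.] [ 569. -222.   43.]
296 [ 596. -218.   44.] [ 569. -220.   45.]
298 [ 596. -217.   44.] [ 569. -218.   44.]
300 [ 572. -213.  116.] [ 552. -214.  116.]
302 [ 572. -211.  117.] [ 552. -212.  116.]
304 [ 572. -210.  116.] [ 552. -211.  116.]
306 [ 572. -209.  117.] [ 551. -210.  116.]
308 [ 572. -207.  117.] [ 551. -209.  116.]
310 [ 572. -206.  
[... 557 characters left out ...]
 [ 570. -189.  116.] [ 550. -190.  116.]
338 [ 570. -187.  116.] [ 550. -189.  117.]
340 [ 593. -179.   44.] [ 566. -182.   44.]
342 [ 593. -177.   44.] [ 566. -180.   44.]
344 [ 593. -176.   44.] [ 566. -178.   44.]
136 [ 537. -208.   59.] [ 538. -221.   58.]
140 [ 542. -208.   44.] [ 543. -221.   44.]
144 [ 545. -208.   45.] [ 546. -221.   44.]
148 [ 541. -207.   89.] [ 550. -221.   43.]
152 [ 541. -207.  106.] [ 553. -221.   43.]
156 [ 542. -207.  116.] [ 557. -221.   43.]
160 [ 544. -206.  117.] [ 560. -220.   44.]
164 [ 547. -206.  118.] [ 563. -220.   45.]
168 [ 550. -206.  117.] [ 567. -220.   44.]
172 [ 552. -206.  117.] [ 571. -220.   43.]
176 [ 555. -206.  116.] [ 574. -220.   43.]
```

```bash
python3 -m handwheel '[1,3,0,0,0, 0,0,-12,0,0, 0,0,-12,0,0, 0,0,-10,0,0, 0,0,-5,0,0, 0,0,-2,0,0, 0,0,0,0,0]' 60
```

```text
time: 11.05
tool_pos: [0.5849, -0.1967, 0.1424]
tool_rot: [3.141, 0.01, -3.065]
contact_force: [-0.1, -0.2, -4.0]
opening: 0.0213
grip_force: 60.0
```

```bash
python3 -m handwheel '[0,0,-1,0,0, 0,0,0,0,0.2, 0,0,0,0,0.6, 0,0,0,0,0.6, 0,0,0,0,0.6, 0,0,0,0,0.6, 0,0,0,0,0.6, 0,0,0,0,0.6]' 60; python3 -m handwheel '[-10,0,0,0,0.6, -20,0,0,0,0.6, -20,0,10,0,0.6, 0,0,40,0,0.6, 0,0,50,0,0.6, 0,0,40,0,0.6, 0,0,0,0,0.6]'; python3 -c "
from h import *
shot('wrist','w7');shot('top','top3')
w,im=cloud('w7');p=w*1000
for v in range(100,260,5): print(v,p[v,312].round(),im[v,312])
i=im[90:260,40:440];cv2.imwrite('pics/c7.png',cv2.resize(i,None,fx=2,fy=2))
"
```

```text
time: 11.85
tool_pos: [0.585, -0.1966, 0.1417]
tool_rot: [3.141, 0.01, -3.065]
contact_force: [0.4, 0.4, 0.3]
opening: 0.055
grip_force: 0.0
time: 12.55
tool_pos: [0.5364, -0.1977, 0.2881]
tool_rot: [-3.136, 0.02, -3.065]
contact_force: [0.1, 0.7, -1.0]
opening: 0.0551
grip_force: 0.0
100 [ 469. -214.   -0.] [116 112 107]
105 [ 474. -213.    0.] [118 114 109]
110 [ 481. -213.    0.] [117 114 110]
115 [ 487. -212.    1.] [118 115 110]
120 [ 493. -212.   -1.] [119 115 110]
125 [ 499. -212.    0.] [114 110 104]
130 [ 505. -211.   -1.] [115 111 107]
135 [ 512. -211.   -0.] [115 110 106]
140 [ 518. -210.    0.] [118 114 110]
145 [ 524. -210.    1.] [124 120 116]
150 [ 531. -209.    0.] [124 120 116]
155 [ 537. -209.    0.] [119 115 110]
160 [ 534. -208.   46.] [36 34 31]
165 [ 538. -207.   58.] [48 46 47]
170 [ 542. -207.   62.] [73 71 70]
175 [ 545. -206.   74.] [170 159 152]
180 [ 551. -206.   73.] [171 160 152]
185 [ 557. -206.   74.] [171 160 154]
190 [ 562. -205.   75.] [170 161 153]
195 [ 568. -205.   75.] [170 160 152]
200 [ 574. -204.   74.] [172 162 154]
205 [ 580. -204.   75.] [172 160 153]
210 [ 586. -203.   74.] [171 160 152]
215 [ 592. -203.   75.] [170 160 153]
220 [ 599. -203.   73.] [171 160 153]
225 [ 605. -202.   73.] [171 160 153]
230 [ 611. -202.   75.] [170 160 151]
235 [ 617. -201.   75.] [153 143 139]
240 [ 581. -202.  163.] [ 46  73 113]
245 [ 585. -201.  165.] [ 45  75 118]
250 [ 589. -201.  168.] [ 45  75 120]
255 [ 593. -201.  170.] [ 45  73 115]
```

View pics/c7.png

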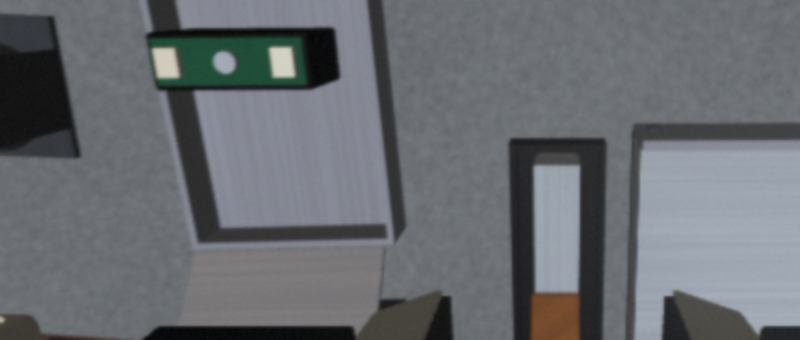

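```bash
python3 -c "
from h import *
for f in('w7','top3','w1','top0'):
  w,im=cloud(f);p=w*1000
  m=(p[...,2]>44)&(p[...,2]<64)&(abs(p[...,0]-500)<60)&(abs(p[...,1]+385)<70)
  n,l,st,c=cv2.connectedComponentsWithStats(m.astype(np.uint8)); k=1+st[1:,4].argmax(); q=p[l==k]
  print(f,len(q),np.median(q,0).round(1),cv2.minAreaRect(q[:,:2].astype(np.float32)))
w,im=cloud('top3');p=w*1000
m=(p[...,2]>52)&(p[...,2]<66)&(abs(p[...,0]-505)<130)&(abs(p[...,1]-340)<90)
print(cv2.minAreaRect(p[m][:,:2].astype(np.float32)))
"
python3 -m handwheel '[-5,-20,0,-0.1,0.8, -5,-30,0,-0.15,1, -5,-30,0,-0.15,1, -5,-30,0,-0.15,1, -5,-30,0,-0.15,1, -5,-30,0,-0.15,1, -5,-15,0,-0.15,1, 0,0,0,-0.15,1]'
```

```text
w7 2425 [ 501.  -383.5   55.2] ((502.3974609375, -385.71337890625), (31.990617752075195, 90.75431823730469), 4.479014873504639)
top3 259 [ 499.7 -386.4   55. ] ((501.1977844238281, -386.5975036621094), (32.385589599609375, 91.390869140625), 5.382399559020996)
w1 2421 [ 502.2 -383.    55.2] ((502.2919006347656, -385.599609375), (31.46452522277832, 90.2338638305664), 4.958052635192871)
top0 269 [ 499.9 -385.6   55.2] ((500.9694519042969, -386.8741455078125), (31.881423950195312, 90.97084045410156), 4.528952598571777)
((511.11798095703125, 347.9111328125), (154.239990234375, 232.73040771484375), 88.72283935546875)
time: 13.45
tool_pos: [0.498, -0.3835, 0.2786]
tool_rot: [-3.14, 0.006, 2.059]
contact_force: [0.9, 0.3, -0.0]
opening: 0.0917
grip_force: 0.0
```

```bash
python3 -m handwheel '[2,-1,-10,-0.14,1, 2,-1,-30,-0.14,1, 0,0,-45,-0.124,1, 0,0,-45,0,1, 0,0,-45,0,1, 0,0,-40,0,1, 0,0,-22,0,1, 0,0,-5,0,1]' 25; python3 -m handwheel '[0,0,0,0,0, 0,0,0,0,0, 0,0,0,0,0, 0,0,0,0,0, 0,0,0,0,0, 0,0,0,0,0, 0,0,0,0,0, 0,0,0,0,0]' 25; python3 -m handwheel '[0,0,0,0,0]';python3 -c "
from h import *
w,im=cloud('top3');p=w*1000
print(ray('top3',212,200,.005))
for v in (190,200,210):
  print([(u,p[v,u].round().tolist()) for u in list(range(182,194))+list(range(232,243))])
print([(v,p[v,212].round().tolist()) for v in list(range(160,172))+list(range(226,240))])
"
```

```text
time: 14.25
tool_pos: [0.5011, -0.3811, 0.0344]
tool_rot: [-3.136, 0.002, 1.664]
contact_force: [0.4, 0.3, -0.3]
opening: 0.0919
grip_force: 0.0
time: 15.05
tool_pos: [0.5038, -0.3836, 0.0397]
tool_rot: [3.141, 0.01, 1.664]
contact_force: [-0.6, -1.5, 0.8]
opening: 0.0322
grip_force: 0.4
time: 15.15
tool_pos: [0.5039, -0.3836, 0.0397]
tool_rot: [3.141, 0.01, 1.664]
contact_force: [-1.4, 1.0, 1.4]
opening: 0.0316
grip_force: 25.0
[0.51294521 0.35425579 0.005     ]
[(182, [546.0, 461.0, 2.0]), (183, [548.0, 460.0, -4.0]), (184, [547.0, 455.0, -0.0]), (185, [547.0, 452.0, -0.0]), (186, [546.0, 447.0, 4.0]), (187, [548.0, 445.0, -2.0]), (188, [533.0, 419.0, 65.0]), (189, [535.0, 419.0, 56.0]), (190, [535.0, 416.0, 56.0]), (191, [537.0, 415.0, 47.0]), (192, [540.0, 416.0, 36.0]), (193, [542.0, 415.0, 28.0]), (232, [538.0, 276.0, 59.0]), (233, [537.0, 272.0, 61.0]), (234, [542.0, 274.0, 39.0]), (235, [545.0, 273.0, 27.0]), (236, [550.0, 274.0, 6.0]), (237, [551.0, 272.0, 0.0]), (238, [551.0, 268.0, 2.0]), (239, [553.0, 266.0, -5.0]), (240, [552.0, 262.0, -3.0]), (241, [552.0, 258.0, -2.0])
[... 1401 characters left out ...]
365.0, 3.0]), (162, [652.0, 368.0, -8.0]), (163, [646.0, 365.0, 1.0]), (164, [625.0, 348.0, 61.0]), (165, [623.0, 349.0, 56.0]), (166, [618.0, 348.0, 60.0]), (167, [619.0, 352.0, 44.0]), (168, [619.0, 355.0, 32.0]), (169, [618.0, 357.0, 23.0]), (170, [619.0, 361.0, 9.0]), (171, [616.0, 361.0, 7.0]), (226, [423.0, 348.0, 3.0]), (227, [420.0, 348.0, 4.0]), (228, [416.0, 347.0, 5.0]), (229, [412.0, 346.0, 7.0]), (230, [403.0, 332.0, 59.0]), (231, [400.0, 333.0, 55.0]), (232, [396.0, 332.0, 59.0]), (233, [399.0, 346.0, 5.0]), (234, [396.0, 347.0, -1.0]), (235, [393.0, 347.0, -1.0]), (236, [390.0, 347.0, -3.0]), (237, [386.0, 345.0, 5.0]), (238, [383.0, 348.0, -6.0]), (239, [380.0, 347.0, -4.0])]
```

```bash
python3 -m handwheel '[0,0,8,0,0, 0,0,25,0,0, 0,0,40,0,0, -10,10,40,0,0, -20,25,25,0,0, -20,40,0,0,0, -10,44,0,0,0, 0,45,0,0,0]' 40; python3 -m handwheel '[0,45,0,0,0, 0,45,0,0,0, 0,45,0,0,0, 0,45,0,0,0, 0,45,0,0,0, 0,45,0,0,0, 0,45,0,0,0, 0,45,0,0,0]'; python3 -m handwheel '[10,45,0,0,0, 20,45,0,0,0, 25,45,0,0,0, 10,35,0,0,0, 4,18,0,0,0, 0,8,0,0,0, 0,0,0,0,0, 0,0,0,0,0]'; python3 -c "
from h import *
shot('wrist','w8')
i=cv2.imread('pics/w8.png');cv2.imwrite('pics/c8.png',i)"
```

```text
time: 15.95
tool_pos: [0.4424, -0.2183, 0.1783]
tool_rot: [3.141, 0.01, 1.663]
contact_force: [1.5, 0.0, -1.8]
opening: 0.0316
grip_force: 40.0
time: 16.75
tool_pos: [0.4437, 0.1423, 0.1783]
tool_rot: [3.14, 0.01, 1.664]
contact_force: [1.1, 0.0, -1.4]
opening: 0.0321
grip_force: 40.0
time: 17.55
tool_pos: [0.5119, 0.3342, 0.1777]
tool_rot: [3.142, 0.01, 1.664]
contact_force: [0.4, 0.1, -1.4]
opening: 0.0317
grip_force: 40.0
```

View pics/c8.png

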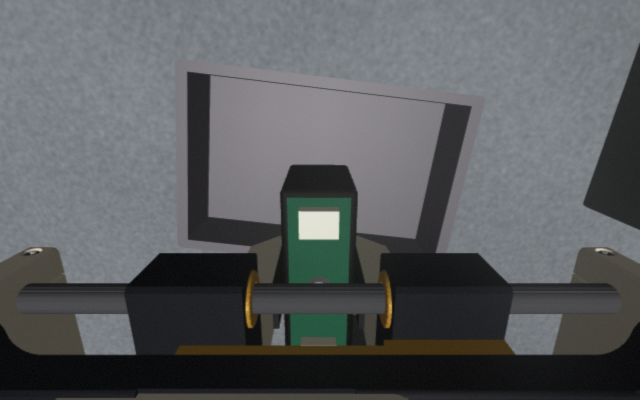

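```bash
python3 -c "
from h import *
def R(u,v,h): return (ray('w8',u,v,h/1000)*1000)[:2].round(1).tolist()
print('rim',[R(u,v,60) for u,v in [(178,62),(485,98),(180,248),(450,250)]]);print('floor',[R(u,v,5) for u,v in [(210,80),(444,103),(208,217),(418,238)]])
w,im=cloud('w8');p=w*1000
for v in range(160,260,6): print(v,p[v,318].round())
"
```

```text
rim [[400.3, 424.7], [629.2, 420.9], [396.8, 274.2], [630.0, 294.1]]
floor [[406.5, 414.5], [619.4, 414.6], [403.7, 282.4], [620.6, 279.2]]
160 [510. 351.   4.]
166 [507. 377. 149.]
172 [507. 376. 161.]
178 [507. 376. 173.]
184 [507. 377. 184.]
190 [507. 376. 192.]
196 [508. 374. 191.]
202 [508. 372. 193.]
208 [508. 370. 197.]
214 [508. 369. 199.]
220 [508. 366. 198.]
226 [508. 363. 198.]
232 [509. 361. 198.]
238 [509. 358. 198.]
244 [509. 353. 193.]
250 [510. 350. 192.]
256 [510. 347. 193.]
```

```bash
python3 -m handwheel '[1,12,0,0,0, 0,4,-10,0,0, 0,0,-35,0,0, 0,0,-35,0,0, 0,0,-25,0,0, 0,0,-15,0,0, 0,0,-10,0,0, 0,0,-5,0,0]'; python3 -m handwheel '[0,0,0,0,0, 0,0,-1,0,0, 0,0,0,0,0]'
```

```text
time: 18.4
tool_pos: [0.5128, 0.351, 0.0414]
tool_rot: [-3.141, 0.01, 1.664]
contact_force: [-0.6, -0.4, -1.2]
opening: 0.032
grip_force: 40.0
time: 18.7
tool_pos: [0.5137, 0.3514, 0.0425]
tool_rot: [3.139, 0.009, 1.664]
contact_force: [-0.6, 0.3, -1.4]
opening: 0.0315
grip_force: 40.0
```

```bash
python3 -m handwheel '[0,0,-1,0,0, 0,0,-1,0,0, 0,0,0,0,0]'; python3 -m handwheel '[0,0,0,0,0.5, 0,0,0,0,0.6, 0,0,0,0,0.7, 0,0,0,0,0.7, 0,0,0,0,0.7, 0,0,0,0,0.7]';  python3 -m handwheel '[0,0,15,0,0.7, 0,0,30,0,0.7, 0,0,45,0,0.7, 0,0,45,0,0.7, 0,30,40,0,0.7, 0,0,0,0,0.7, 0,0,0,0,0.7]'; python3 -c "
from h import *
shot('wrist','w9');shot('scene','s9')
w,im=cloud('w9');p=w*1000
m=(p[...,2]>44)&(p[...,2]<68)&(abs(p[...,0]-512)<60)&(abs(p[...,1]-350)<60)
n,l,st,c=cv2.connectedComponentsWithStats(m.astype(np.uint8)); k=1+st[1:,4].argmax(); q=p[l==k]
print(len(q),np.median(q,0).round(1),cv2.minAreaRect(q[:,:2].astype(np.float32)))
i=cv2.imread('pics/s9.png')[110:350,140:480];cv2.imwrite('pics/c9.png',cv2.resize(i,None,fx=2.3,fy=2.3))
print(robot.observe()['qvel'].round(3))"
```

```text
time: 19.0
tool_pos: [0.5135, 0.3513, 0.0407]
tool_rot: [3.14, 0.009, 1.664]
contact_force: [-1.4, -0.4, 5.8]
opening: 0.0312
grip_force: 40.0
time: 19.6
tool_pos: [0.5132, 0.3511, 0.0395]
tool_rot: [3.141, 0.01, 1.664]
contact_force: [-0.4, 0.4, 0.1]
opening: 0.0638
grip_force: 0.0
time: 20.3
tool_pos: [0.5132, 0.3817, 0.2165]
tool_rot: [3.138, 0.009, 1.665]
contact_force: [-0.4, -0.3, -0.9]
opening: 0.0641
grip_force: 0.0
2860 [513.1 354.1  56.2] ((513.4915771484375, 349.3509521484375), (32.037906646728516, 89.6290054321289), 5.230716228485107)
[-0.006  0.015  0.012  0.    -0.002  0.001]
```

View pics/c9.png

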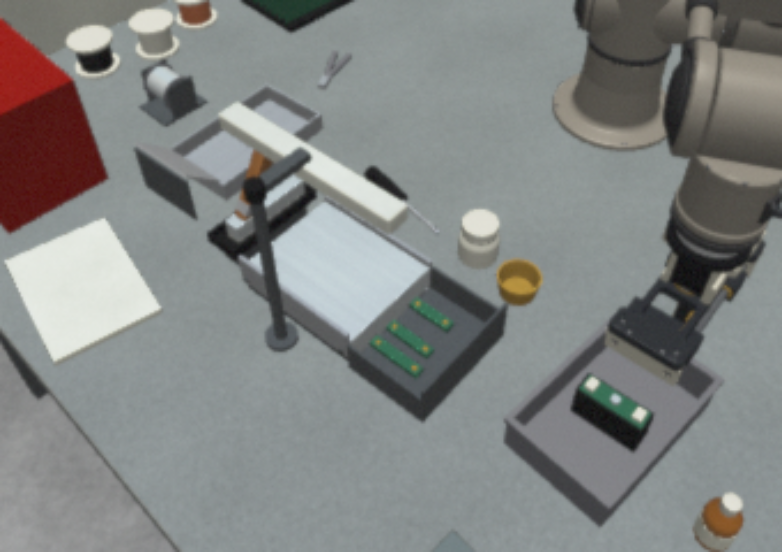

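The picture shows the three strips in the scrap tray (around 410,335), the scraper standing in its dock (265,200) and the module upright in the tote (612,408). Nothing else has moved.

```bash
python3 -m handwheel '[0,0,0,0,0.7, 0,0,0,0,0.7]'; python3 -c "
from cell import robot
print(robot.hand_in())"
```

```text
time: 20.6
tool_pos: [0.5129, 0.3804, 0.2134]
tool_rot: [-3.14, 0.011, 1.664]
contact_force: [-0.4, -0.0, -0.2]
opening: 0.0644
grip_force: 0.0
the job is handed in; nothing more can be done
None
```

I handed the job in at 20.6 s: the three strips are in the scrap tray, the scraper is back in its dock and the module stands upright in the tote, but the hand-in gave no verdict, and early on joint 3 read 0.036 rad (its limit is 0.04), which may count against the run.

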